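# Dock the tube rack and press the guarded lock lever

### The job

With closed fingertips, push the white tube rack along its channel until it is fully home against the blue end stop; slide it, do not lift it or tip it. Then reach down through the window of the yellow guard and press the red lever all the way down so that the rack is locked, without touching the yellow guard frame. Leave the jar and the small tube stand where they are, and finish with the hand clear.

Things in the scene. Friction and masses are not known exactly. Their poses are not given: they have to be found in the camera images.
- station: Fixed grey base plate 240 x 370 mm, 6 mm thick, on the bench; place and yaw vary. Origin: centre of its underside. x points along the channel from the open mouth (robot side) to the blue end stop, y across, z up. Two aluminium guide strips 96 mm apart, 16 mm high above the plate, run from x = -100 to 100 mm. Lever module and code reader stand either side, about 125 mm off the centre line; sides vary.
- dock_stop (a point): Point on the blue end stop's face (36 mm high above the plate), on the channel's centre line at the level of the plate's upper surface, 100 mm along x from the station's origin. Axes as the station's. The rack is home when its back face meets this face.
- rack: Loose white tube rack in the channel, 100 mm long (x, along the channel), 90 wide (y), 60 high, 0.3 to 0.6 kg; slides on the plate, starting 30 to 75 mm short of home. Orange-capped tubes fixed in its far three rows reach 88 mm above its underside; the two near rows are empty. Origin: centre of the underside; x towards the end stop, z up.
- rack_back (a point): Middle of the rack's back face (the one that meets the stop), half-way up, 30 mm above its underside.
- rack_front (a point): Middle of the rack's plain flat front face (robot side, where to push), half-way up, 30 mm above its underside; the rack lies in its +x direction. It slides at 1.5 to 4.5 N; the first touch may jolt the hand more than that (over 12 N at 50 mm/s).
- guard: Yellow guard over the lever, not to be touched: level frame plate 116 (x) x 110 (y) mm, 6 mm thick, top 100 mm above the base plate (106 above the bench), on four corner posts with thin side rods, on a white block 40 mm high. Window in its middle: 70 mm (x) by 66 mm (y). Origin: under the window's centre, on the base plate's upper surface; axes as the station's.
- window (a point): Centre of the guard's window, at the level of the guard plate's top face.
- paddle (a point): Centre of the top face of the red lever paddle, 36 mm (x) x 40 mm (y), under the middle of the window; with the lever up it is 25 mm below the guard plate's top face, fully pressed about 41 mm below it. It moves with the lever.
- lever (a joint): Angle of the red lever in rad: 0 is up (level), 0.32 is fully down at its stop. It hinges about an axis across the channel direction, 50 mm beyond the paddle's centre (station +x), so the paddle goes down about 16 mm in all. It turns against friction, about 3.6 N at the paddle's centre, and stays where it is left. Starts at 0 to 0.06.
- reader: Fixed white code reader on the other side of the channel, 116 x 110 mm, 78 mm high, on the base plate. Origin: centre of its underside.
- jar: Small loose specimen jar with orange cap, 44 mm across, 55 mm high, standing on the base plate beside the channel's mouth, left or right. Origin: centre of its underside. Leave it alone.
- stand: Small loose blue stand, 42 (x) x 60 (y) mm, with two capped tubes, 72 mm high in all, standing on the base plate at the other side of the channel's mouth. Origin: centre of its underside. Leave it alone.
Mind the look-alikes: they are no part of the job. What is shaped like the rack but purple is not meant.

How it is judged:
On the way, in this order (a step that is already met when the one before it is completed fails the run):
1. the rack is pushed home against the end stop (x of rack_back in the frame of dock_stop above -0.005 m), for 0.2 s.
2. the lever is pressed fully down, the rack still home (value of joint lever above 0.26 rad and x of rack_back in the frame of dock_stop above -0.005 m), for 0.2 s.
At the end, for the whole second after the job is handed in: The rack stands flat and at rest in the channel with its back face within 5 mm of the end stop, and the lever is down past 0.26 rad of its 0.32 rad (all of step 2 and angle between rack's own z axis and vertical below 0.05 rad and linear speed of rack below 0.01 m/s and z of rack_back in the frame of dock_stop below 0.034 m); the robot touches nothing.
It fails at once if the robot touched the yellow guard frame (contact force between any of the fingers, the arm and guard above 0.5 N).
It fails at once if the rack was lifted or tipped (z of any of rack_back, rack_front in the frame of dock_stop above 0.04 m or angle between rack's own z axis and vertical above 0.15 rad).
It fails at once if the jar was moved more than 15 mm or tipped (distance of jar from where it was at the start of the episode above 0.015 m or angle between jar's own z axis and vertical above 0.3 rad).
It fails at once if the tube stand was moved more than 15 mm or tipped (distance of stand from where it was at the start of the episode above 0.015 m or angle between stand's own z axis and vertical above 0.3 rad).
It also fails if it takes over 42 s, if anything falls off the work surface, if the arm or the gripper's body presses on something with over 40 N, if the wrist force passes 120 N, or if a joint passes its speed limit or range.

### The arm

A 6-joint arm with a two-finger parallel gripper is mounted at the origin on the work surface. World frame = base frame: x ahead of the robot, y to its left, z up, the work surface at z = 0. Lengths are in m, angles in rad, forces in N, time in s.
With the tool pointing down it reaches from about 0.325 to 0.775 m from the base axis. Payload 5.5 kg.
Tool frame: the origin (TCP) lies between the finger pads; the fingertips stand 22 mm ahead of it and the grasp point (between the pads) lies 3 mm ahead of it; z points along the fingers, x is the direction in which the jaws open and shut, and the axes are right-handed (so a half turn about z gives the same grasp; the last joint's range is limited). The gripper opens to 85 mm and grips with 20 to 120 N. Pads are 22 mm wide; open, the fingers measure 114 mm over their backs; the gripper's body (76 mm by 85 mm) begins 54 mm behind the grasp point. The pads swing forward as they close: fully open they stand 13 mm farther back than shut.
Start: joints at [1.121, 0.091, 1.231, -0, 1.82, -0.057], TCP at [0.23, 0.554, 0.253] pointing down, gripper open.
Joint ranges: [-2.87, 2.87], [-0.86, 2.18], [0.17, 2.46], [-1.51, 4.65], [0.06, 2.69], [-2.65, 2.65]. Speed limits (rad/s): [2.57, 2.57, 3.01, 3.14, 3.14, 3.14].

### API

Orientations are given as a unit quaternion [x, y, z, w].
In Python, from plant import env, kinematics, imaging gives the robot as it stands. The module is installed in compiled form; this text tells all that it offers. Calls block until the motion is done:
- env.move_pose(position, orientation): joint-space move of the TCP to a pose.
- env.move_l(position, attitude=None, velocity=0.15): straight line of the TCP; attitude=None keeps the orientation; velocity is the mean speed in m/s.
- env.move_j(angles): joint-space move.
- env.gripper_to(opening, squeeze=None): finger opening in m; squeeze is the grip in N (None keeps the last); returns when the fingers have stopped.
- env.dwell(seconds).
- kinematics.solve_ik(position, orientation): joint angles nearest the present ones, or None.
- imaging.camera(name): name is "scene" or "top" or "wrist"; returns the picture (400x640x3 uint8, red, green, blue); there is no depth.
- imaging.calibration(name): a dict with "mtx" (3x3 intrinsics, pixels), "world_from_camera" (4x4, takes a point from camera to world coordinates). Camera axes: x right, y up, looking along -z (the intrinsics and any distortion apply to the point x, -y, -z); pixel columns grow to the right and rows downward; lengths in m; the calibration is good to about 2 mm. A picture is of the moment at which its call begins: read the wrist's pose just before it. calibration takes no time and is no camera call; for the wrist camera it gives the pose at the moment of the call.
A pose or a line that the arm cannot do raises env.PlanningError and nothing moves.
- env.finish_job(): hands the job in, once; it reports no verdict.
Readings, each from a call of its own:
- env.get_time(): time.
- env.get_joint_pos(): joint angles.
- env.get_dq(): joint speeds.
- env.get_tau(): joint torques, N m.
- env.get_eef_pos(): TCP position.
- env.get_orientation(): TCP orientation.
- env.get_contact_force(): force on the tool from outside, world axes, zero at the start.
- env.get_wrist_torque(): the same for the moment, N m.
- env.get_finger_gap(): finger opening in m.
Only numpy, scipy, OpenCV 4.12 (cv2) and the standard library are available. Lean on these libraries where they do the work, as an engineer would, in place of code of your own. Each camera call takes 0.05 s, during which the arm holds its last target.

## Working session

There is one attempt and no reset: what is moved stays moved. The work goes in short steps, each a Python script; the robot and the scene stay as the last script left them, time stands still between calls to the robot, and variables do not carry over. Pictures are saved under pics/ and viewed, and the job is handed in when it is done.

```bash
mkdir -p pics; ls; python3 - <<'E'
from plant import env, kinematics, imaging
import cv2
for n in ["scene","top","wrist"]:
    c=imaging.calibration(n); print(n,c)
    cv2.imwrite(f"pics/a_{n}.png",imaging.camera(n)[:,:,::-1])
print(env.get_time())
E
```

```text
pics
scene {'mtx': array([[451.56206053,   0.        , 317.42956548],
       [  0.        , 451.56206053, 197.85313352],
       [  0.        ,   0.        ,   1.        ]]), 'world_from_camera': array([[-0.56963177, -0.63143151,  0.52613107,  0.83656479],
       [ 0.82176783, -0.42607334,  0.37836376,  0.27967245],
       [-0.01474038,  0.64788561,  0.76159501,  0.61373331],
       [ 0.        ,  0.        ,  0.        ,  1.        ]])}
top {'mtx': array([[370.91563153,   0.        , 314.59895034],
       [  0.        , 370.91563153, 197.6144132 ],
       [  0.        ,   0.        ,   1.        ]]), 'world_from_camera': array([[-0.0051925 ,  0.99487577, -0.10097151,  0.4176299 ],
       [-0.99993425, -0.00413331,  0.01069643,  0.01453081],
       [ 0.01022427,  0.10102041,  0.99483182,  0.81812744],
       [ 0.        ,  0.        ,  0.        ,  1.        ]])}
wrist {'mtx': array([[280.07328087,   0.        , 319.02869879],
       [  0.        , 280.07328087, 194.61642043],
       [  0.        ,   0.        ,   1.        ]]), 'world_from_camera': array([[ 0.38289911, -0.87859285, -0.28541703,  0.15601805],
       [ 0.92378663,  0.36330859,  0.12093444,  0.58535845],
       [-0.00255768, -0.30997013,  0.95074286,  0.37175935],
       [ 0.        ,  0.        ,  0.        ,  1.        ]])}
0.15
```

View pics/a_scene.png

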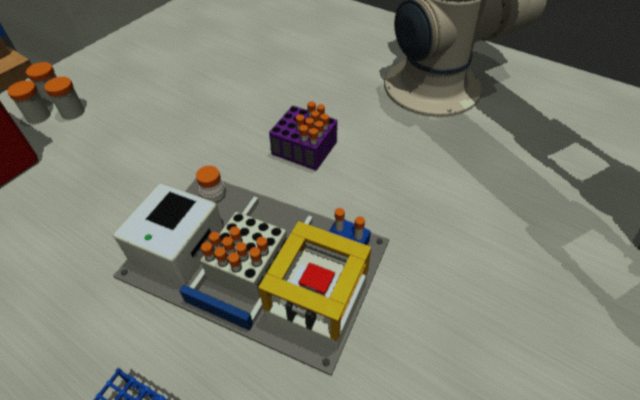

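View pics/a_top.png

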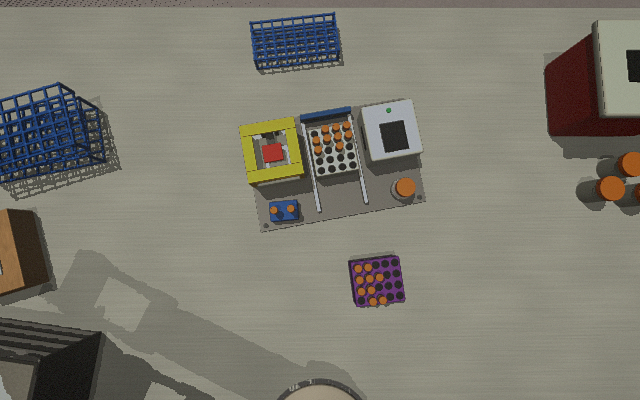

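View pics/a_wrist.png

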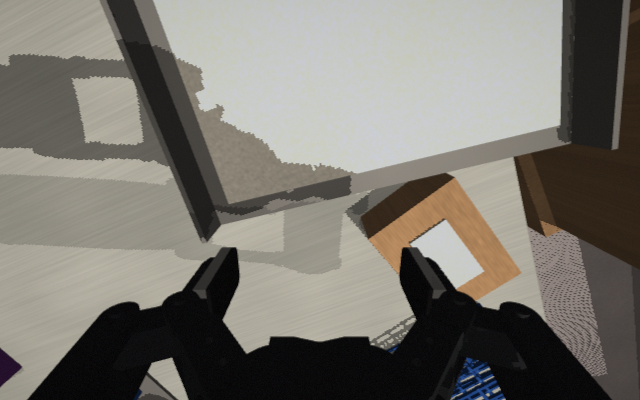

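The scene view shows the station with the red lever (316,278) under the yellow guard. The rack is mid-channel, the blue stop is at (217,306), and the purple decoy is at (303,135). In the top view the guard is at (272,152), the rack at (334,148), the stand at (284,210) and the jar at (405,188). Next I'll measure them.

```bash
cat > h.py <<'E'
import numpy as np, cv2
from plant import env, kinematics, imaging
def ray(n,uv,c=None):
    c=c or imaging.calibration(n); K=c["mtx"]; T=c["world_from_camera"]
    p=np.linalg.inv(K)@np.array([uv[0],uv[1],1.]); d=T[:3,:3]@np.array([p[0],-p[1],-p[2]])
    return T[:3,3],d
def onz(n,uv,z,c=None):
    o,d=ray(n,uv,c); return o+d*(z-o[2])/d[2]
def proj(n,P,c=None):
    c=c or imaging.calibration(n); T=c["world_from_camera"]
    q=T[:3,:3].T@(np.array(P)-T[:3,3]); q=c["mtx"]@np.array([q[0],-q[1],-q[2]]); return q[:2]/q[2]
E
python3 - <<'E'
from h import *
for n,crop in [("top",(220,90,220,150)),("scene",(110,155,290,220))]:
    im=cv2.imread(f"pics/a_{n}.png"); x,y,w,h=crop
    s=3.6 if n=="top" else 2.7
    cv2.imwrite(f"pics/b_{n}.png",cv2.resize(im[y:y+h,x:x+w],None,fx=s,fy=s,interpolation=cv2.INTER_CUBIC))
    hsv=cv2.cvtColor(im,cv2.COLOR_BGR2HSV)
    M=cv2.inRange(hsv,(20,150,60),(35,255,255))
    cs,hi=cv2.findContours(M,cv2.RETR_CCOMP,cv2.CHAIN_APPROX_NONE)
    for i,c in enumerate(cs):
        if cv2.contourArea(c)>200:
            ap=cv2.approxPolyDP(c,4,True)[:,0]; print(n,"yellow",cv2.contourArea(c),hi[0][i][3],ap.tolist(), cv2.minAreaRect(c))
    M=cv2.inRange(hsv,(0,180,100),(6,255,255))|cv2.inRange(hsv,(174,180,100),(180,255,255))
    cs,_=cv2.findContours(M,cv2.RETR_EXTERNAL,2)
    for c in cs:
        if cv2.contourArea(c)>100: print(n,"red",cv2.boundingRect(c),cv2.approxPolyDP(c,3,True)[:,0].tolist())
E
```

```text
top yellow 3176.0 -1 [[293, 117], [239, 126], [249, 183], [303, 173]] ((271.0309143066406, 150.17306518554688), (59.346920013427734, 56.18268966674805), 79.87532806396484)
top yellow 1273.5 2 [[284, 129], [292, 163], [257, 170], [251, 135]] ((271.1302795410156, 149.49908447265625), (37.35237503051758, 36.495670318603516), 80.13418579101562)
top red (262, 143, 21, 20) [[280, 143], [262, 147], [265, 162], [282, 158]]
scene yellow 6879.0 -1 [[298, 221], [258, 286], [263, 308], [270, 307], [269, 293], [330, 318], [331, 337], [336, 339], [338, 321], [360, 274], [367, 270], [370, 247]] ((313.3017578125, 276.12933349609375), (93.88410186767578, 99.26766967773438), 23.198589324951172)
scene yellow 2279.0 0 [[305, 241], [348, 257], [328, 299], [282, 279]] ((315.2931213378906, 267.9827880859375), (53.310420989990234, 49.63383865356445), 23.198591232299805)
scene red (300, 264, 34, 29) [[309, 264], [300, 283], [324, 292], [333, 272]]
```

```bash
sleep 1
```

```text
(no output)
```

View pics/b_top.png

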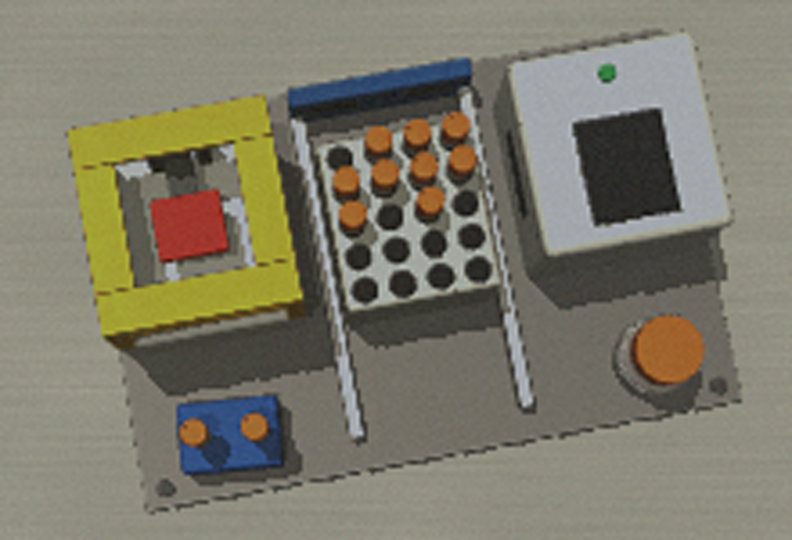

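View pics/b_scene.png

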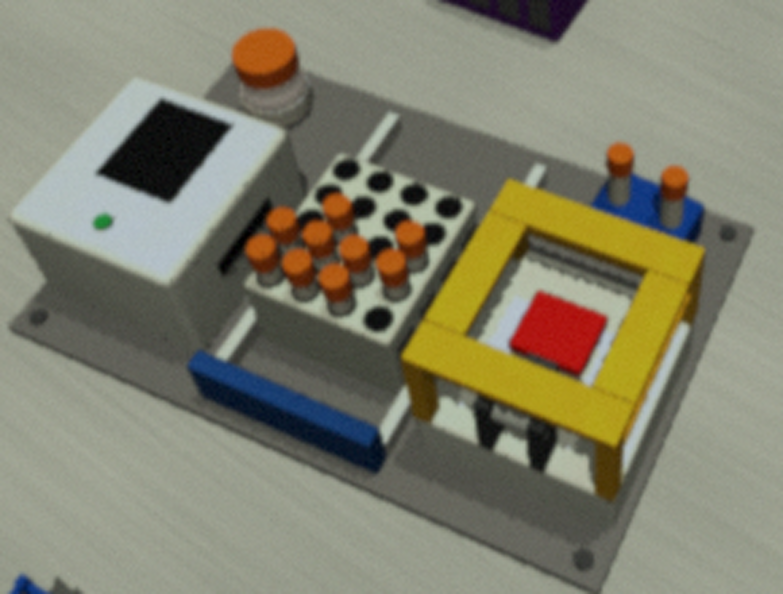

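```bash
python3 - <<'E'
from h import *
np.set_printoptions(precision=4,suppress=True)
T=lambda x,y:(220+x/3.6-.36,90+y/3.6-.36)
S=lambda x,y:(110+x/2.7-.3,155+y/2.7-.3)
g=[onz("top",p,.106) for p in [[293,117],[239,126],[249,183],[303,173]]]
w=[onz("top",p,.106) for p in [[284,129],[292,163],[257,170],[251,135]]]
print("guard top",np.mean(g,0),np.mean(w,0))
gs=[onz("scene",p,.106) for p in [(298,221),(258,286),(338,321),(370,247)]]
ws=[onz("scene",p,.106) for p in [[305,241],[348,257],[328,299],[282,279]]]
print("guard scene",np.mean(gs,0),np.mean(ws,0))
ang=lambda v:np.degrees(np.arctan2(v[1],v[0]))
print("yaw",ang(g[1]-g[2]),ang(g[0]-g[3]),ang(w[3]-w[2]),ang(w[0]-w[1]), ang(gs[1]-gs[0]),ang(gs[2]-gs[3]),ang(ws[3]-ws[0]),ang(ws[2]-ws[1]))
for nm,pl,pr,z in [("strip near end",T(358,435),T(527,404),.022),("plate near corners",T(150,510),T(738,402),.006)]:
    a,b=onz("top",pl,z),onz("top",pr,z); print(nm,a,b,(a+b)/2,np.linalg.norm(a-b),ang(a-b)-90)
a,b=onz("top",T(289,91),.042),onz("top",T(471,60),.042);print("stop top back",(a+b)/2,np.linalg.norm(a-b),ang(a-b)-90)
a,b=onz("top",T(289,107),.042),onz("top",T(471,77),.042);print("stop top front",(a+b)/2)
a,b=onz("scene",S(200,352),.042),onz("scene",S(382,435),.042);print("stop scene front",(a+b)/2,np.linalg.norm(a-b),ang(b-a)-90)
a,b=onz("top",T(353,309),.066),onz("top",T(499,285),.066);c,d=onz("top",T(321,140),.066),onz("top",T(465,110),.066)
print("rack front",(a+b)/2,np.linalg.norm(a-b),"back",(c+d)/2)
a,b=onz("scene",S(345,155),.066),onz("scene",S(474,205),.066)
print("rack front scene",(a+b)/2,np.linalg.norm(a-b))
for z in (.078,):
  print("jar",onz("top",T(667,349),.061),"stand",onz("top",T(193,432),z),onz("top",T(254,426),z))
print("paddle",np.mean([onz("top",p,.081) for p in [[280, 143], [262, 147], [265, 162], [282, 158]]],0),np.mean([onz("scene",p,.081) for p in [[309, 264], [300, 283], [324, 292], [333, 272]]],0))
E
```

```text
guard top [0.5847 0.0915 0.106 ] [0.5854 0.0915 0.106 ]
guard scene [0.5835 0.0929 0.106 ] [0.586  0.0942 0.106 ]
yaw 10.539142865694732 9.885739288554964 10.168448088522492 13.08998007659157 9.831795392442649 11.154659624989792 8.932740036225667 10.576543563660772
strip near end [ 0.4706 -0.0035  0.022 ] [ 0.4888 -0.105   0.022 ] [ 0.4797 -0.0543  0.022 ] 0.10305898129236718 10.14691682622228
plate near corners [0.4268 0.1222 0.006 ] [ 0.4909 -0.2369  0.006 ] [ 0.4588 -0.0573  0.006 ] 0.364759611312841 10.116365404152205
stop top back [ 0.6848 -0.0177  0.042 ] 0.11078521066496169 9.837206681035
stop top front [ 0.6746 -0.0177  0.042 ]
stop scene front [ 0.6748 -0.0144  0.042 ] 0.11229938899272024 9.365609725218576
rack front [ 0.5464 -0.0419  0.066 ] 0.08461351050534933 back [ 0.6471 -0.024   0.066 ]
rack front scene [ 0.545  -0.0374  0.066 ] 0.08438697951488548
jar [ 0.5166 -0.1801  0.061 ] stand [0.469  0.0893 0.078 ] [0.4721 0.0555 0.078 ]
paddle [0.5844 0.0917 0.081 ] [0.5851 0.0942 0.081 ]
```

```bash
cat >> h.py <<'E'
from scipy.spatial.transform import Rotation as R
YAW=np.radians(10.1); O=np.array([.5772,-.0358])
u=np.array([np.cos(YAW),np.sin(YAW)]); v=np.array([-u[1],u[0]])
def W(x,y,z): return np.array([*(O+x*u+y*v),z])
def Q(s=1):  # tool x across the channel
    X=s*np.array([*v,0]); Z=np.array([0,0,-1.]); return R.from_matrix(np.c_[X,np.cross(Z,X),Z]).as_quat()
E
python3 - <<'E'
from h import *
np.set_printoptions(precision=3,suppress=True)
print(R.from_quat(env.get_orientation()).as_matrix())
for s in (1,-1):
    print(s,kinematics.solve_ik(W(-.085,0,.25),Q(s)),kinematics.solve_ik(W(-.01,0,.055),Q(s)),kinematics.solve_ik(np.array([.585,.0925,.08]),Q(s)))
E
```

```text
[[ 0.383  0.924 -0.001]
 [ 0.924 -0.383 -0.001]
 [-0.002 -0.    -1.   ]]
1 [-0.171 -0.189  1.508 -0.     1.823 -1.918] [-0.126  0.06   1.616 -0.     1.465 -1.873] [ 0.099  0.106  1.523 -0.     1.513 -1.648]
-1 [-0.171 -0.189  1.508 -0.     1.823  1.224] [-0.126  0.06   1.616 -0.     1.465  1.269] [ 0.099  0.106  1.523 -0.     1.513  1.494]
```

```bash
python3 - <<'E'
from h import *
env.gripper_to(0.0,40)
env.move_pose(W(-.085,0,.22),Q(1))
c=imaging.calibration("wrist")
cv2.imwrite("pics/c_wrist.png",imaging.camera("wrist")[:,:,::-1])
cv2.imwrite("pics/c_scene.png",imaging.camera("scene")[:,:,::-1])
print(env.get_time(),env.get_eef_pos(),env.get_finger_gap(),env.get_contact_force())
np.save("c_wrist.npy",c["world_from_camera"])
for p in [W(0.1,0,.042),W(.1,.05,.006),W(-.032,0,.066),W(-.1,.048,.022),W(-.1,-.048,.022)]: print(proj("wrist",p))
for p in [[.585,.0925,.106]]: print(proj("wrist",p))
E
```

```text
3.3667 [ 0.49365031 -0.05011872  0.22003335] -0.00044687499961597847 [ 0.09461532 -0.87949069  0.08747112]
[318.11097523 316.81368012]
[353.28002033 298.5281144 ]
[318.02377706 232.85974257]
[359.90582555 162.30629354]
[276.37100083 162.23449741]
[441.82671399 306.4282092 ]
```

View pics/c_wrist.png

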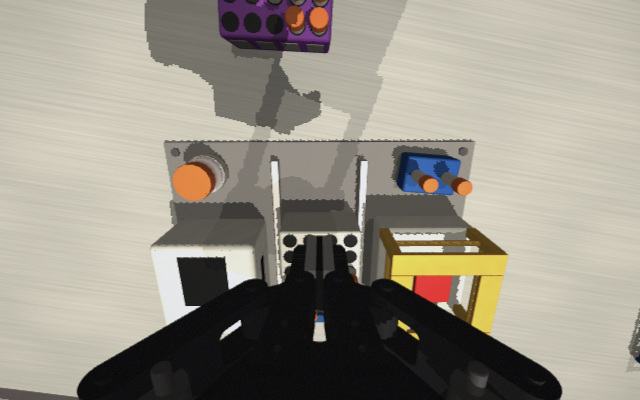

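View pics/c_scene.png

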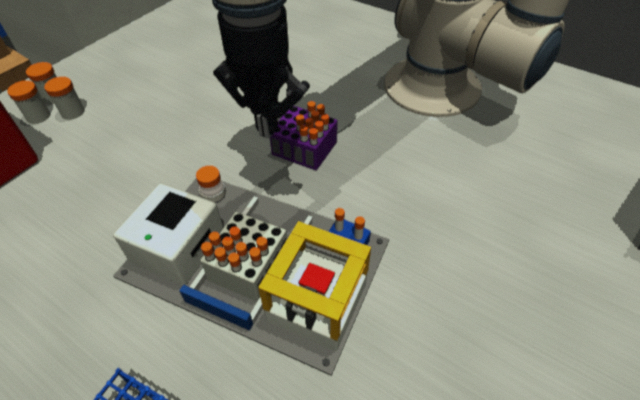

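```bash
python3 - <<'E'
from h import *
im=cv2.imread("pics/c_scene.png"); x,y,w,h=195,40,130,110; s=5
cr=cv2.resize(im[y:y+h,x:x+w],None,fx=s,fy=s,interpolation=cv2.INTER_CUBIC)
cr=cv2.convertScaleAbs(cr,alpha=1.6,beta=40)
e=env.get_eef_pos()
for k in range(0,90,10):
    z=e[2]-.022+k/1000.
    P=[((proj("scene",[*(e[:2]+d*v),z])-[x,y])*s).astype(int) for d in (-.033,.033)]
    cv2.line(cr,P[0],P[1],(0,0,255) if k%20 else (0,255,0),1)
cv2.imwrite("pics/d.png",cr)
E
```

```text
(no output)
```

View pics/d.png

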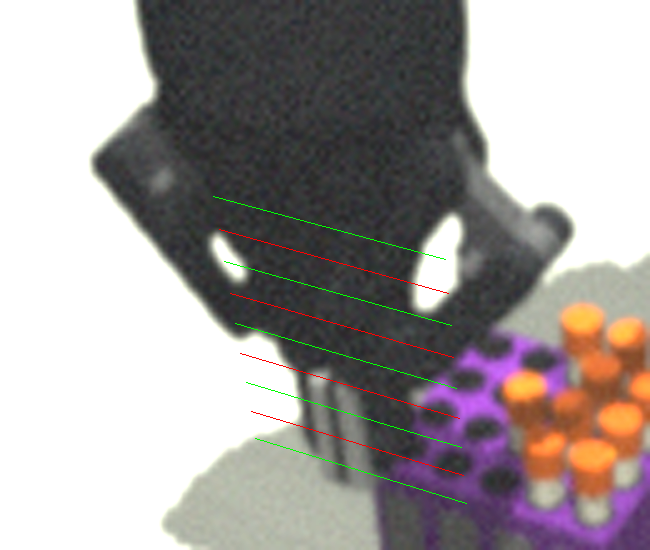

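The wrist view agrees with the layout: the strip ends at (275,160) and (363,160) and the rack front edge at row 232 match my predictions. The finger linkage widens about 40 mm above the tips, so I'll check that before using the window. First, the push.

```bash
python3 - <<'E'
from h import *
np.set_printoptions(precision=4,suppress=True)
def st():
    d=env.get_eef_pos()[:2]-O; return np.array([d@u,d@v])
env.move_l(W(-.075,0,.08),Q(1),velocity=.15)
env.move_l(W(-.07,0,.052),Q(1),velocity=.1)
f0=env.get_contact_force(); print(env.get_time(),f0)
x=-.05
env.move_l(W(x,0,.052),Q(1),velocity=.05)
while x<.004:
    x+=.005
    env.move_l(W(x,0,.052),Q(1),velocity=.03)
    f=env.get_contact_force()-f0
    print(round(x,3),st(),np.array([f[:2]@u,f[:2]@v,f[2]]),round(env.get_time(),2))
    if f[:2]@u<-7: break
E
```

```text
4.8833 [ 0.571   0.8157 -0.0324]
-0.045 [-0.0449 -0.    ] [-1.5882 -0.162  -0.2811] 5.75
-0.04 [-0.0399  0.    ] [-0.9424 -1.5663  1.3388] 6.07
-0.035 [-0.0346  0.    ] [-1.0505  0.2185  0.6476] 6.38
-0.03 [-0.0295  0.    ] [-0.9937 -0.4672 -0.2319] 6.7
-0.025 [-0.0245 -0.    ] [-0.2976 -0.5041  0.2913] 7.02
-0.02 [-0.0196 -0.    ] [-0.6855 -0.1202  0.2254] 7.33
-0.015 [-0.0146 -0.    ] [-1.8509 -1.4581  0.487 ] 7.65
-0.01 [-0.0122 -0.0002] [-15.0151  -0.395    7.9459] 7.97
```

```bash
python3 - <<'E'
from h import *
np.set_printoptions(precision=4,suppress=True)
env.dwell(.25)
print(env.get_contact_force(),env.get_eef_pos())
for n in("scene","top"): cv2.imwrite(f"pics/e_{n}.png",imaging.camera(n)[:,:,::-1])
im=cv2.imread("pics/e_scene.png"); cv2.imwrite("pics/e1.png",cv2.resize(im[155:355,110:390],None,fx=2.8,fy=2.8,interpolation=cv2.INTER_CUBIC))
E
```

```text
[-13.2176  -1.9921   8.0748] [ 0.5652 -0.0382  0.052 ]
```

View pics/e1.png

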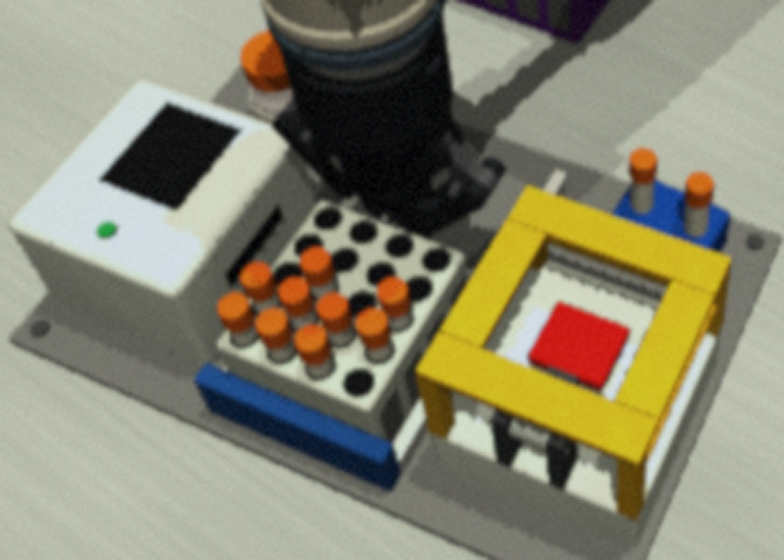

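The rack's back edge lies along the blue stop, with about 13 N against the stop, so it is home. Now I'll retreat and hold the hand broadside to the scene camera to measure its width profile.

```bash
python3 - <<'E'
from h import *
np.set_printoptions(precision=4,suppress=True)
env.move_l(W(-.05,0,.052),Q(1),velocity=.06)
env.move_l(W(-.06,0,.2),Q(1),velocity=.25)
c=imaging.calibration("scene"); C=c["world_from_camera"][:3,3]
for p in ([.45,.05,.45],[.45,.05,.4],[.5,.05,.36],[.5,.05,.3]):
    p=np.array(p); d=(C-p)[:2]; d/=np.linalg.norm(d); X=np.array([-d[1],d[0],0]); Z=np.array([0,0,-1.])
    q=R.from_matrix(np.c_[X,np.cross(Z,X),Z]).as_quat(); j=kinematics.solve_ik(p,q)
    print(p,j)
    if j is not None:
        env.move_pose(p,q); break
print(env.get_time())
im=imaging.camera("scene")[:,:,::-1]; cv2.imwrite("pics/f_scene.png",im)
cv2.imwrite("pics/f_top.png",imaging.camera("top")[:,:,::-1])
e=env.get_eef_pos(); M=R.from_quat(env.get_orientation()).as_matrix()
np.savez("f.npz",e=e,M=M)
a=proj("scene",e); x,y=int(a[0])-80,int(a[1])-85; s=5
cr=cv2.convertScaleAbs(cv2.resize(im[max(y,0):y+120,max(x,0):x+160],None,fx=s,fy=s,interpolation=cv2.INTER_CUBIC),alpha=1.5,beta=40)
for k in range(0,80,10):
    P=[((proj("scene",e+M@[t,0,.022-k/1000.])-[max(x,0),max(y,0)])*s).astype(int).tolist() for t in(-.033,.033)]
    cv2.line(cr,P[0],P[1],(0,0,255) if k%20 else (0,255,0),1)
cv2.imwrite("pics/f1.png",cr)
print(a,x,y,cr.shape)
E
```

```text
[0.45 0.05 0.45] [ 0.0355 -0.1624  1.1168 -0.      2.1872 -2.0714]
10.95
[353.4531 -55.6265] 273 -140 (1900, 800, 3)
```

View pics/f1.png

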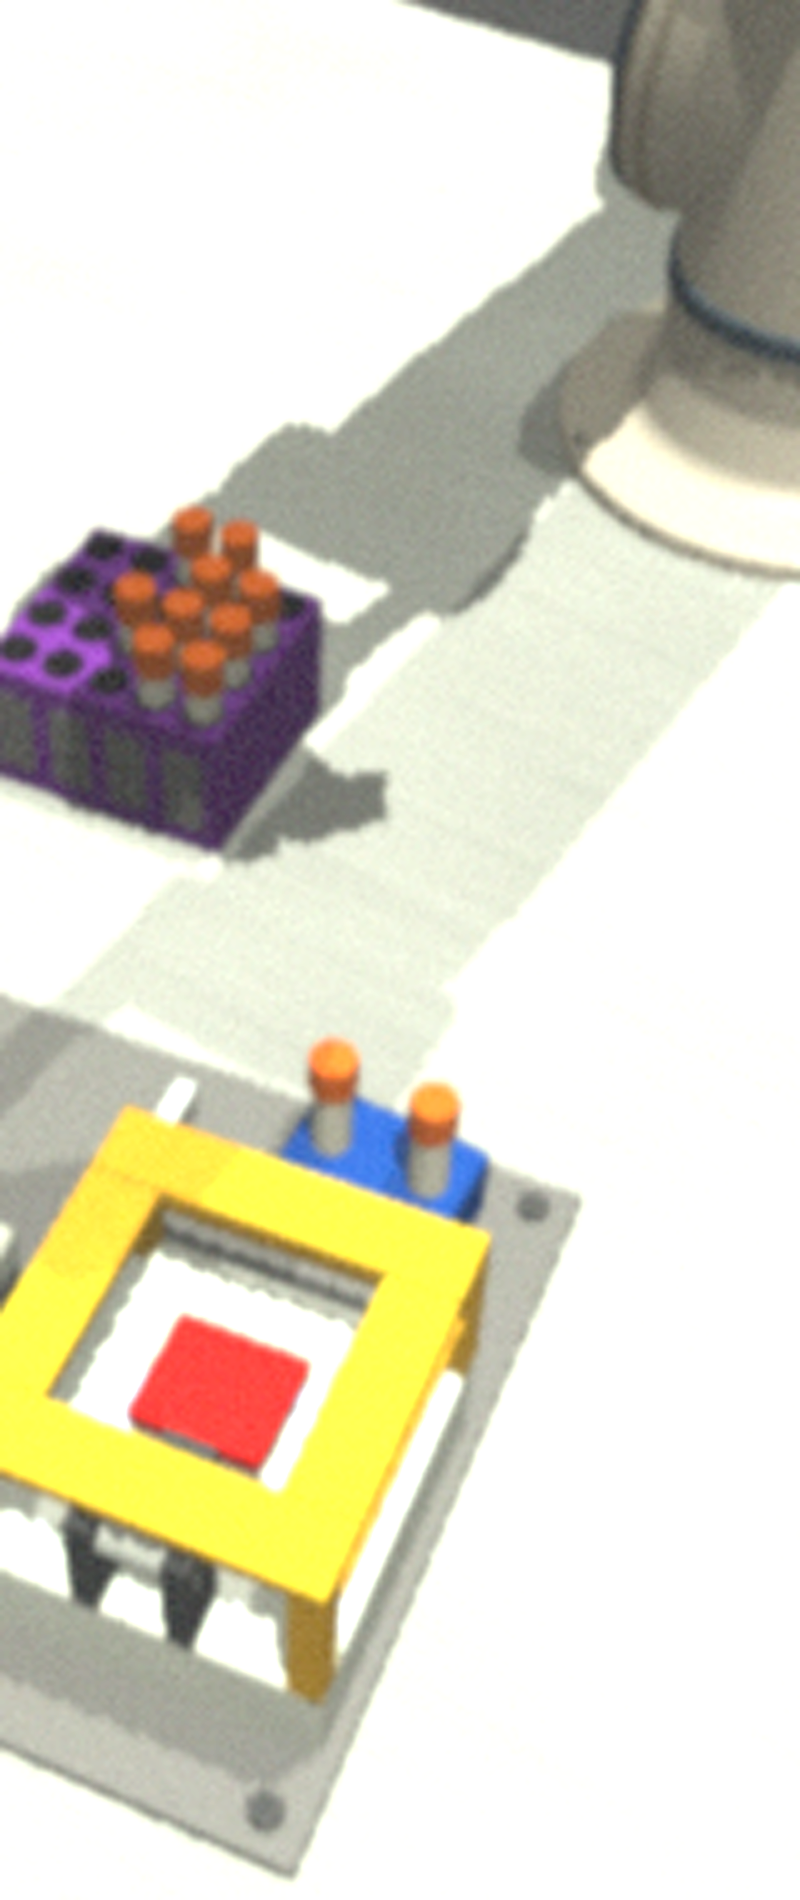

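View pics/f_scene.png

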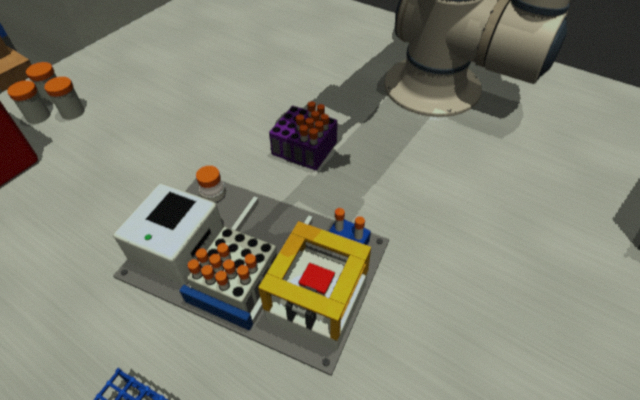

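```bash
python3 - <<'E'
from h import *
np.set_printoptions(precision=4,suppress=True)
C=imaging.calibration("scene")["world_from_camera"][:3,3]
for p in ([.5,.05,.3],[.48,.03,.28],[.45,.05,.28]):
    p=np.array(p); d=C-p; d/=np.linalg.norm(d); X=np.cross([0,0,1],d); X/=np.linalg.norm(X); Z=-np.cross(d,X)
    q=R.from_matrix(np.c_[X,np.cross(Z,X),Z]).as_quat(); j=kinematics.solve_ik(p,q)
    print(p,j,Z,proj("scene",p))
    if j is not None:
        env.move_pose(p,q); break
print(env.get_time())
im=imaging.camera("scene")[:,:,::-1]; cv2.imwrite("pics/g_scene.png",im)
e=env.get_eef_pos(); M=R.from_quat(env.get_orientation()).as_matrix()
np.savez("g.npz",e=e,M=M)
a=proj("scene",e); x,y=int(a[0])-70,max(int(a[1])-80,0); s=5
cr=cv2.convertScaleAbs(cv2.resize(im[y:y+120,x:x+140],None,fx=s,fy=s,interpolation=cv2.INTER_CUBIC),alpha=1.5,beta=40)
for k in range(0,80,10):
    P=[((proj("scene",e+M@[t,0,.022-k/1000.])-[x,y]+.5)*s-.5).astype(int).tolist() for t in(-.03,.03)]
    cv2.line(cr,P[0],P[1],(0,0,255) if k%20 else (0,255,0),1)
cv2.imwrite("pics/g1.png",cr)
print(a,x,y,cr.shape)
E
```

```text
[0.5  0.05 0.3 ] [-0.2726 -0.6197  1.8557  0.489   1.46   -2.3851] [ 0.5039  0.3439 -0.7923] [324.2581 101.6787]
11.8167
[324.0987 100.2858] 254 20 (600, 700, 3)
```

View pics/g1.png

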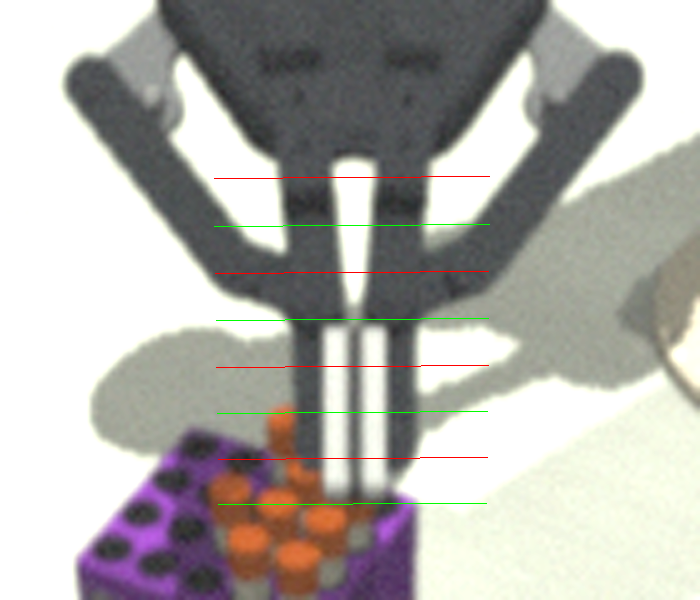

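The broadside view shows the closed fingers only about 27 mm wide up to 40 mm above the tips, with the linkage spreading from about 44 mm. At full press the guard top sits about 38 mm above the tips, so centred jaws set across the channel clear the window. Now the press.

```bash
python3 - <<'E'
from h import *
np.set_printoptions(precision=4,suppress=True)
P=np.array([.585,.0925])
env.move_pose([*P,.2],Q(1))
cv2.imwrite("pics/i_wrist.png",imaging.camera("wrist")[:,:,::-1])
cv2.imwrite("pics/i_top.png",imaging.camera("top")[:,:,::-1])
cv2.imwrite("pics/i_scene.png",imaging.camera("scene")[:,:,::-1])
env.move_l([*P,.135],Q(1),velocity=.12)
im=imaging.camera("scene")[:,:,::-1]; cv2.imwrite("pics/i2.png",cv2.resize(im[180:350,230:400],None,fx=3.5,fy=3.5,interpolation=cv2.INTER_CUBIC))
print(env.get_time(),env.get_eef_pos(),env.get_contact_force())
E
```

```text
13.575 [0.5855 0.0925 0.1364] [ 0.3266 -0.0531  0.6429]
```

View pics/i2.png

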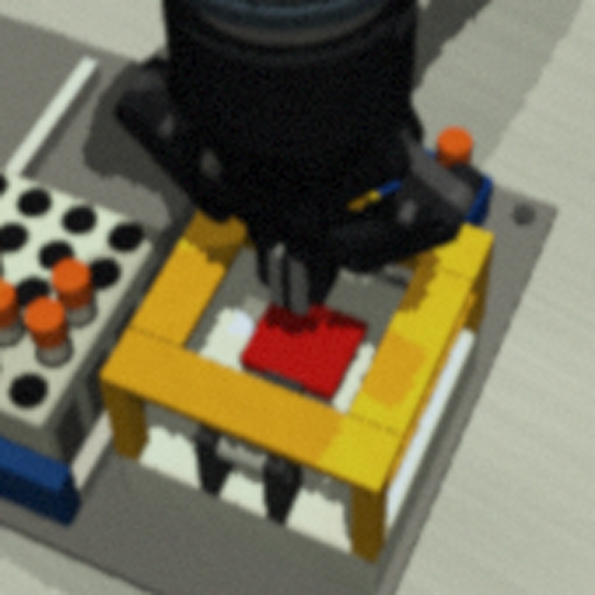

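View pics/i_wrist.png

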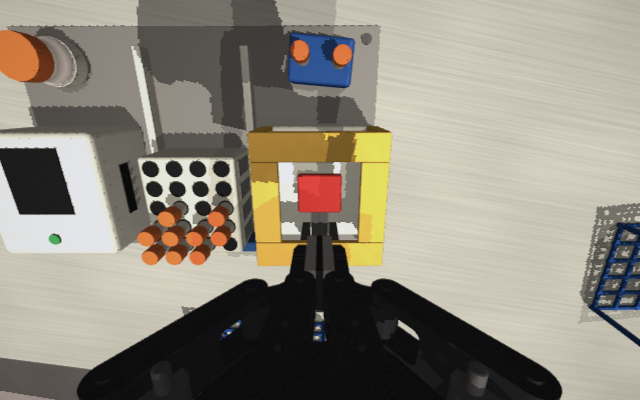

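In the wrist view the paddle (319,194) and the window centre (319) line up with the finger column. In the scene view the tips are over the open window. Pressing now.

```bash
python3 - <<'E'
from h import *
np.set_printoptions(precision=4,suppress=True)
P=np.array([.585,.0925]); z=.108
env.move_l([*P,z],Q(1),velocity=.08)
f0=env.get_contact_force(); print(f0)
while z>.083:
    z-=.002
    env.move_l([*P,z],Q(1),velocity=.02)
    f=env.get_contact_force()-f0
    print(round(z,3),env.get_eef_pos(),f,round(env.get_time(),2))
    if f[2]>12 or np.hypot(f[0],f[1])>8: break
env.dwell(.3)
im=imaging.camera("scene")[:,:,::-1]; cv2.imwrite("pics/j.png",cv2.resize(im[180:350,230:400],None,fx=3.5,fy=3.5,interpolation=cv2.INTER_CUBIC))
E
```

```text
[ 0.3282 -0.5529 -0.0951]
0.106 [0.5852 0.0925 0.1063] [0.485  0.4992 0.431 ] 14.31
0.104 [0.5849 0.0925 0.1039] [-0.2906  0.959  -0.1042] 14.56
0.102 [0.585  0.0925 0.102 ] [ 0.4766 -0.0287 -0.2335] 14.81
0.1 [0.5849 0.0925 0.1002] [-2.7871  0.4192  1.8462] 15.06
0.098 [0.5849 0.0925 0.098 ] [-2.0259  0.3423  3.1634] 15.31
0.096 [0.585  0.0925 0.0958] [-2.0742  1.4395  2.6229] 15.56
0.094 [0.5851 0.0925 0.0937] [-1.1926  0.1888  2.3162] 15.81
0.092 [0.5852 0.0925 0.0919] [0.1032 1.1111 2.2903] 16.06
0.09 [0.5853 0.0926 0.09  ] [0.9518 0.7423 3.0503] 16.31
0.088 [0.5855 0.0926 0.0891] [-1.173  -0.2762  7.5206] 16.56
0.086 [0.5856 0.0926 0.0888] [-4.8411 -0.455  13.8572] 16.81
```

View pics/j.png

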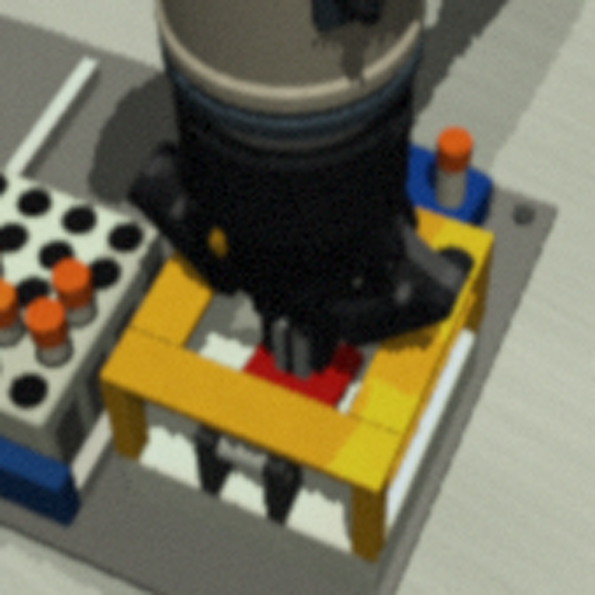

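The tips stopped at z of about 0.067, against a predicted 0.068, and force rose to 14 N. That fits the lever's hard stop. Retracting straight up and checking.

```bash
python3 - <<'E'
from h import *
np.set_printoptions(precision=4,suppress=True)
e=env.get_eef_pos()
env.move_l([.585,.0925,.15],Q(1),velocity=.06)
env.move_l([.585,.0925,.26],Q(1),velocity=.2)
p=W(-.085,.0,.3); env.move_pose(p,Q(1)); env.dwell(.3)
print(env.get_time(),env.get_contact_force(),env.get_dq())
for n in("scene","top"):
    im=imaging.camera(n)[:,:,::-1]; cv2.imwrite(f"pics/k_{n}.png",im)
    hsv=cv2.cvtColor(im,cv2.COLOR_BGR2HSV)
    M=cv2.inRange(hsv,(0,180,100),(6,255,255))|cv2.inRange(hsv,(174,180,100),(180,255,255))
    for c in cv2.findContours(M,cv2.RETR_EXTERNAL,2)[0]:
        if cv2.contourArea(c)>60:
            q=cv2.approxPolyDP(c,3,True)[:,0]; print(n,q.tolist(),cv2.moments(c)["m10"]/cv2.contourArea(c),cv2.moments(c)["m01"]/cv2.contourArea(c))
    for z in(.081,.065): print(n,z,proj(n,[.585,.0925,z]))
im=cv2.imread("pics/k_scene.png"); cv2.imwrite("pics/k1.png",cv2.resize(im[155:355,110:390],None,fx=2.8,fy=2.8,interpolation=cv2.INTER_CUBIC))
E
```

```text
20.1083 [-0.1002 -0.3257  0.265 ] [-0.0059 -0.0055 -0.001  -0.0015  0.0026 -0.0023]
scene [[309, 273], [300, 285], [325, 295], [332, 281]] 316.74319727891157 283.4170918367347
scene 0.081 [315.4567 276.8744]
scene 0.065 [315.6669 282.8608]
top [[280, 144], [263, 147], [266, 162], [283, 159]] 272.893115942029 152.93659420289856
top 0.081 [271.8493 152.214 ]
top 0.065 [272.6592 153.9416]
```

View pics/k1.png

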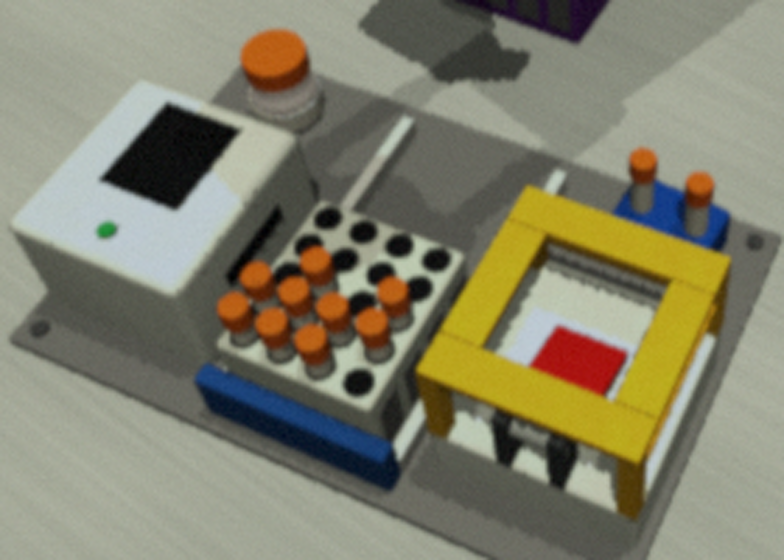

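The paddle's near edge in the scene view dropped from row 264 to row 273. Its centre is at row 283.4, against a predicted 282.9 for fully down. The rack still lies against the stop, and the jar and stand have not moved.

```bash
python3 -c "
from plant import env
env.finish_job(); print(env.get_time())"
```

```text
the job is handed in; nothing more can be done
the job is handed in; nothing more can be done
```

I pushed the rack home against the blue stop, pressed the red lever down to its stop through the guard window, and handed the job in at about 20 s. The system reports no verdict.

- **Push:** I slid the rack about 32 mm with closed fingertips in 5 mm steps at 30 mm/s. It stopped where I expected contact and held about 13–15 N. The final image shows its back edge still along the stop.
- **Lever:** The tips came to rest at z ≈ 0.067 m with force rising to 14 N, against a predicted 0.068 m for fully down. In the scene view the paddle's centre is at row 283.4, against a predicted 282.9 for down and 276.9 for up. The top view puts it between the two (row 152.9; 153.9 for down, 152.2 for up), but the difference there is too small to decide it.
- **Guard:** I found no sign of contact. Side forces while passing through the window were about 1 N, and up to 5 N on the paddle itself. An earlier picture of the closed fingers showed clearance before I went in.
- **Jar and stand:** They look unmoved in the final image, judged by eye only.
- **Hand:** It finished clear at z = 0.3 m, with under 0.5 N on the tool.

An upward force of about 8 N showed on the tool when the rack reached the stop. The rack looked flat afterwards, and I did not look into the cause.

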